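Riddle the punching slugs out of the nut blanks

TASK

The sieve standing on the slug tub holds three square nut blanks and the six small round slugs punched out of nuts. Take the sieve by its handle and, keeping it down on the tub's rails, shake it from side to side, left first and then right, so that it bumps lightly against the stop bolt at each end, until all six slugs have dropped through into the tub; never ram the bolts or lean on the rails. Then lift the sieve off level and set it down gently in the middle of the wooden board with all three nuts still in it, disturbing nothing else on the bench.

Things in the scene. Friction and masses are not known exactly. Their poses are not given: they have to be found in the camera images.
- sieve: Loose hand sieve, 0.36 to 0.53 kg empty: aluminium frame 150 mm (its x) by 128 mm (its y), 40 mm high, walls 4 mm, with a bow handle (point sieve_grip). Origin: centre of the underside, z up. At the start it stands on the tub's rails within 4 mm of their middle, its axes parallel to the tub's. The load (nuts and slugs) adds 0.3 kg.
- sieve_grip (a point): Centre of the sieve's wooden grip bar, 62 mm above the sieve's underside, axes as the sieve's. The bar is 96 mm long along x, 16 mm thick along y (grasp across this), 22 mm high; steel straps carry it from the side walls at x = +-73 mm.
- sieve_floor (a point): Middle of the top face of the sieve's perforated steel floor, 9 mm above the sieve's underside; plate 3 mm thick. Holes 20 mm square in four rows along x (row centres at y = -45, -15, 15, 45 mm, alternate rows staggered), with 10 mm webs between rows and 8 mm webs within a row. Friction of parts on it about 0.35, of sieve on rails 0.2; parts slide in the sieve when it stops or turns back abruptly.
- tub: Fixed grey sheet-steel slug tub, 180 mm (its x) by 230 mm (its y), open at the top, 80 mm deep. Origin: centre of the underside, on the bench. The sieve on it slides along the tub's y.
- rails (a point): Middle point between the tub's two rails, level with their flat tops, 84 mm above the bench, axes as the tub's. The angle-steel rails run along y on both long sides; the sieve's side walls stand and slide on them between 12 mm high upstands, with 2.5 mm play each side.
- stop_l: Left bracket (50 mm wide, top at 134 mm), on the tub's +y end (the robot's left), with a rubber-tipped stop bolt along y, 30 mm above the rails. ORIGIN AT THE TUB'S ORIGIN. The bolt's setting varies and is not measured: its tip is 72 to 96 mm from the tub's centre, so the sieve (64 mm to its end wall) slides 8 to 32 mm from the middle before touching. Rubber: 4 N per mm, solid after 5 mm; all ends 175 mm out.
- stop_r: The right bracket with the same rubber-tipped stop bolt, on the tub's -y end (the robot's right), set independently, its tip again 72 to 96 mm from the tub's centre. Its origin too coincides with the tub's origin.
- board: Fixed wooden board on the bench, 220 mm (its x) by 200 mm (its y), 18 mm thick; origin: centre of its underside, top 18 mm above it. The sieve is to stand on its middle.
- nut_a: A loose square steel nut blank, 30 mm square, 14 mm thick, 15 mm hole, about 78 g, lying flat in the sieve; too large for the sieve's holes. Origin: centre of its underside.
- nut_b: Another loose square steel nut blank, 30 mm square, 14 mm thick, 15 mm hole, about 78 g, lying flat in the sieve; too large for the sieve's holes. Origin: centre of its underside.
- nut_c: The third loose square steel nut blank, 30 mm square, 14 mm thick, 15 mm hole, about 78 g, lying flat in the sieve; too large for the sieve's holes. Origin: centre of its underside.
- slug0: Loose round steel slug, 15 mm in diameter, 8 mm thick, 11 g, lying flat on a web of the sieve's floor; it drops through any hole that its centre slides over. Origin: centre of one flat face.
- slug1: Loose round steel slug, 15 mm in diameter, 8 mm thick, 11 g, lying flat on a web of the sieve's floor; it drops through any hole that its centre slides over. Origin: centre of one flat face.
- slug2: Loose round steel slug, 15 mm in diameter, 8 mm thick, 11 g, lying flat on a web of the sieve's floor; it drops through any hole that its centre slides over. Origin: centre of one flat face.
- slug3: Loose round steel slug, 15 mm in diameter, 8 mm thick, 11 g, lying flat on a web of the sieve's floor; it drops through any hole that its centre slides over. Origin: centre of one flat face.
- slug4: Loose round steel slug, 15 mm in diameter, 8 mm thick, 11 g, lying flat on a web of the sieve's floor; it drops through any hole that its centre slides over. Origin: centre of one flat face.
- slug5: Loose round steel slug, 15 mm in diameter, 8 mm thick, 11 g, lying flat on a web of the sieve's floor; it drops through any hole that its centre slides over. Origin: centre of one flat face.
- hammer: Bystander: hammer lying on the bench beyond the work. Origin: under its middle.
- punch: Bystander: steel punch, 130 mm long, 16 mm thick, lying on the bench beyond the work. Origin: under its middle.
- tin: Bystander: closed steel tin, 72 mm across, about 85 mm high, standing on the bench. Origin: centre of its underside.
Things that resemble listed ones, but are neither listed nor needed, are in the scene too. There is more than one size of the sieve; the one meant has the size given above.

How it is judged:
By the outcome, as a careful person would: the job done as asked, in the order asked, and still so for the second after the job is handed in, with the robot touching nothing.
It also fails if it takes over 58 s, if anything falls off the work surface, if the arm or the gripper's body presses on something with over 40 N, if the wrist force passes 120 N, or if a joint passes its speed limit or range.

ROBOT

A 6-joint arm with a two-finger parallel gripper is mounted at the origin on the work surface. World frame = base frame: x ahead of the robot, y to its left, z up, the work surface at z = 0. Lengths are in m, angles in rad, forces in N, time in s.
With the tool pointing down it reaches from about 0.375 to 0.9 m from the base axis. Payload 3.1 kg.
Tool frame: the origin (TCP) lies at the very end of the fingers, on their centre line; the grasp point (between the pads) lies 19 mm behind it; z points along the fingers, x is the direction in which the jaws open and shut, and the axes are right-handed (so a half turn about z gives the same grasp; the last joint's range is limited). The gripper opens to 85 mm and grips with 20 to 120 N. Pads are 22 mm wide; open, the fingers measure 114 mm over their backs; the gripper's body (76 mm by 85 mm) begins 54 mm behind the grasp point. The pads swing forward as they close: fully open they stand 13 mm farther back than shut.
Start: joints at [-1.472, 0.527, 1.433, -0, 1.181, -0.178], TCP at [0.171, -0.601, 0.231] pointing down, gripper open.
Joint ranges: [-3.08, 3.08], [-0.75, 2.2], [0.22, 2.44], [-1.43, 4.57], [0, 2.65], [-2.85, 2.85]. Speed limits (rad/s): [2.79, 2.79, 3.14, 3.14, 3.14, 3.14].

INTERFACE

Orientations are given as a unit quaternion [w, x, y, z].
In Python, from station import r, eyes, models gives the robot as it stands.
- The arm moves only by the tool send_rows, never from a script. Its argument "increments" is a list of rows, each a list of 7 numbers: the shift along the tool's x, y, z in mm, then the turn, a rotation vector about the tool's x, y, z in degrees, then the opening, from 0 (shut) to 1 (fully open). In form: [[dx, dy, dz, ax, ay, az, claw], ...]. A call has 1 to 20 rows; each row is the pose to reach, as a shift and turn from the pose commanded when the call began, along the tool's axes at that moment; what a row does not reach only later rows make up. A row lasts 1/10 s, in which the tool goes at most 50 mm and 8.59 degrees, less where a joint would pass 70% of its speed; a pose out of reach is approached as far as the arm can. A call with a gripper value outside its range is refused whole. The fingers move at their own pace and stop on an object; "force" is the grip in N (left out, the last holds). Time passes only in rows, so rows that repeat a pose let the fingers close. It gives the time, the measured TCP pose, the force and the opening at its end, in the units of the state.
- r.sense(): the state, without advancing time (a new reading comes with each control period).
- eyes.grab_frame(name): name is "scene" or "top" or "wrist"; returns the picture (420x560x3 uint8, red, green, blue); there is no depth.
- eyes.get_calibration(name): a dict with "mtx" (3x3 intrinsics, pixels), "camera_from_world" (4x4, takes a point from world to camera coordinates); the wrist camera has in their place "tool_from_camera" (4x4, takes a point from camera to tool coordinates, whose origin is the TCP and whose axes are the tool frame's). Camera axes: x right, y down, z forward; pixel columns grow to the right and rows downward; lengths in m; the calibration is good to about 2 mm. A picture is of the moment at which its call begins: read the wrist's pose just before it. get_calibration takes no time and is no camera call.
- r.job_done(): hands the job in, once; it reports no verdict.
Trained networks look in the newest picture that a camera, given by its name, has taken for a name from the list of things; names that differ only in an ending like _2 or _b are one class to them, and where a whole thing is asked for, a point or a joint stands for the part that bears it (a point fixed in the world has none). Each returns a list of dicts, best first, with "score" (0 to 1); they miss things now and then, are a little off and sometimes report something else, mostly with a low value. They report only what shows in the picture. A call takes as long as a camera call. They do not tell look-alikes from the thing itself.
- models.recognise(camera, name): "at" ([column, row] in pixels, amid what is visible of it).
The state is a dict: "t": time; "joint_positions": joint angles; "qvel": joint speeds; "joint_efforts": joint torques, N m; "eef_pos": TCP position; "eef_rot": TCP orientation; "force": force on the tool from outside, world axes, zero at the start; "moment": the same for the moment, N m; "width": opening from 0.0 (shut) to 1.0 (fully open).
Only numpy, scipy, OpenCV 4.12 (cv2) and the standard library are available. Lean on these libraries where they do the work, as an engineer would, in place of code of your own. Each camera call takes 0.05 s, during which the arm holds its last target.

## Working session

There is one attempt and no reset: what is moved stays moved. The work goes in short steps, Python scripts to look and compute and a tool call to move; the robot and the scene stay as the last step left them, time stands still between calls to the robot, and variables do not carry over. Pictures are saved under pics/ and viewed, and the job is handed in when it is done.

Besides the shell and the picture viewer there is one more tool, called after ">>>" as name([rows], argument=value, ...), one row to a line, values as JSON. send_rows: Moves the arm, as the interface text tells. Its arguments: {"type":"object","properties":{"increments":{"type":"array"},"force":{"type":"number"}},"required":["increments"]}

```bash
mkdir -p pics; ls; python3 - <<'E'
from station import r, eyes, models
import cv2
s=r.sense(); print(s)
for n in("scene","top"):
    im=eyes.grab_frame(n); cv2.imwrite(f"pics/{n}0.png",im[:,:,::-1])
    for k in("sieve","tub","board","stop_l","tin","hammer"):
        print(n,k,[(d["at"],round(d["score"],2)) for d in models.recognise(n,k)])
    c=eyes.get_calibration(n);print(c)
print(eyes.get_calibration("wrist"))
E
```

```text
pics
{'t': 0.0, 'joint_positions': array([-1.47248580e+00,  5.28494970e-01,  1.43390854e+00, -8.28226427e-06,
        1.18142651e+00, -1.78515799e-01]), 'qvel': array([-9.14885811e-04,  1.12615395e-03,  1.90929956e-03,  1.99856957e-03,
        6.54417359e-05,  1.24242023e-05]), 'joint_efforts': array([-4.04461452e-04, -4.42353415e+01, -1.78025311e+01, -4.28843541e-04,
        8.22638045e-03,  4.85771253e-06]), 'eef_pos': array([ 0.17075904, -0.60046292,  0.23031396]), 'eef_rot': array([-8.19507618e-04,  7.97905267e-01, -6.02781830e-01, -7.61491334e-04]), 'force': array([ 0.72556421, -0.55211386,  0.03834134]), 'moment': array([0.05116229, 0.02994661, 0.01797607]), 'width': 1.0019774999222468}
scene sieve [([268.5, 157.4], 0.71), ([278.1, 148.2], 0.61), ([362.6, 158.6], 0.6)]
scene tub [([266.0, 190.7], 0.78)]
scene board [([148.5, 299.3], 0.74)]
scene stop_l [([311.0, 146.0], 0.8), ([224.3, 176.6], 0.76)]
scene tin [([384.9, 198.7], 0.95)]
scene hammer [([303.2, 278.1], 0.73)]
{'mtx': array([[426.67687416,   0.        , 272.87978209],
       [  0.        , 426.67687416, 210.95020416]
[... 880 characters left out ...]
0.98783209,  0.01048179, -0.15517054,  0.61323114],
       [ 0.15535119,  0.01945931, -0.98766763,  1.01453865],
       [ 0.        ,  0.        ,  0.        ,  1.        ]])}
{'mtx': array([[358.85465077,   0.        , 285.23522306],
       [  0.        , 358.85465077, 206.98287967],
       [  0.        ,   0.        ,   1.        ]]), 'tool_from_camera': array([[ 9.99999966e-01,  4.76208366e-05, -2.55942144e-04,
        -1.04282683e-03],
       [ 2.13164352e-05,  9.64848488e-01,  2.62806764e-01,
        -6.65089389e-02],
       [ 2.59460469e-04, -2.62806760e-01,  9.64848454e-01,
        -1.42969370e-01],
       [ 0.00000000e+00,  0.00000000e+00,  0.00000000e+00,
         1.00000000e+00]])}
```

View pics/scene0.png

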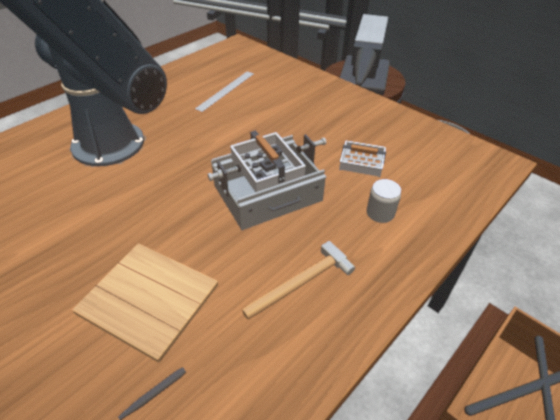

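View pics/top0.png

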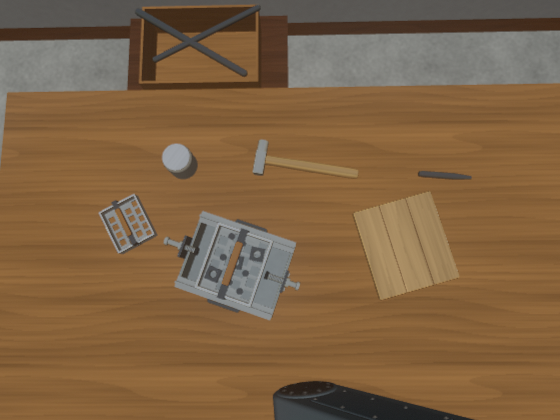

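Two sieve candidates show: the one standing on the tub at top (232,265) and a smaller, empty one on the bench at (126,225). The one on the tub, with nuts and slugs in it, fits the description. I'll confirm it in an enlarged crop.

```bash
python3 - <<'E'
import cv2
im=cv2.imread("pics/top0.png")[200:330,90:310]
cv2.imwrite("pics/crop0.png",cv2.resize(im,(792,468),interpolation=cv2.INTER_CUBIC))
E
```

```text
(no output)
```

View pics/crop0.png

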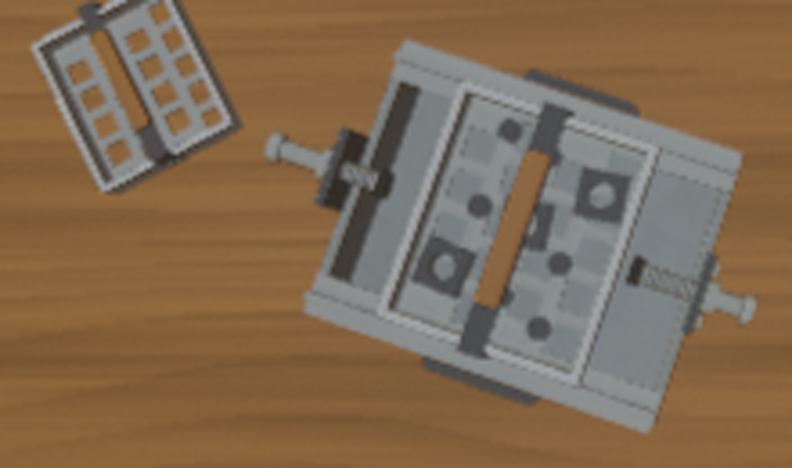

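The crop shows the tub sieve filled with 3 nuts and dark slugs. Now for the metric fit, from corner picks in the crop.

```bash
cat > h.py <<'E'
import numpy as np
from station import r,eyes,models
def ray(cam,px,z):
    c=eyes.get_calibration(cam);T=np.linalg.inv(c["camera_from_world"])
    return ray2(c["mtx"],T,px,z)
def ray2(K,T,px,z):
    d=T[:3,:3]@np.linalg.inv(K)@np.array([px[0],px[1],1.]);o=T[:3,3]
    return o+d*(z-o[2])/d[2]
def proj(K,C,p):
    q=C[:3,:3]@p+C[:3,3];q=K@q;return q[:2]/q[2]
E
python3 - <<'E'
from h import *
S=3.6;f=lambda p:(p[0]/S+90,p[1]/S+200)
def show(n,c,z,g=f):
    P=np.array([ray("top",g(p),z) for p in c])[:,:2]
    print(n,"ctr",P.mean(0).round(4),"edges",[round(float(np.linalg.norm(P[i]-P[i-1])),4) for i in range(4)],
     "ang",[round(float(np.degrees(np.arctan2(*(P[i]-P[i-1])[::-1]))),1) for i in range(4)])
show("tub",[(405,42),(740,155),(650,432),(305,305)],.09)
show("sieve",[(462,85),(658,150),(580,382),(382,315)],.124)
show("grip",[(525,150),(553,155),(503,310),(475,305)],.157)
show("board",[(354,210),(432,193),(458,276),(381,298)],.018,lambda p:p)
for n,p,z in(("tipL",(378,180),.114),("tipR",(632,268),.114)): print(n,ray("top",f(p),z))
E
```

```text
tub ctr [0.4892 0.1735] edges [0.1766, 0.2267, 0.1799, 0.2299] ang [-19.7, -109.2, 161.3, 70.0]
sieve ctr [0.4876 0.1717] edges [0.1472, 0.1277, 0.1467, 0.1266] ang [-18.4, -108.9, 161.1, 71.4]
grip ctr [0.4876 0.1715] edges [0.0948, 0.0169, 0.0947, 0.0167] ang [-17.5, -100.6, 162.3, 79.7]
board ctr [ 0.5385 -0.232 ] edges [0.2206, 0.1973, 0.2089, 0.1924] ang [15.0, -78.2, -166.3, 105.2]
tipL [0.5204982  0.26154356 0.114     ]
tipR [0.46537346 0.10442662 0.114     ]
```

>>> send_rows([
  [-30,-37,-2,0,0,-8,0.5],
  [-60,-73,-4,0,0,-16,0.5],
  [-91,-110,-6,0,0,-24,0.5],
  [-122,-145,-8,0,0,-32,0.5],
  [-154,-179,-10,0,0,-40,0.5],
  [-187,-213,-12,0,0,-48,0.5],
  [-220,-245,-14,0,0,-56,0.5],
  [-255,-276,-16,0,0,-64,0.5],
  [-291,-305,-20,0,0,-72,0.5],
  [-328,-333,-20,0,0,-81,0.5],
  [-366,-360,-20,0,0,-89,0.5],
  [-405,-385,-20,0,0,-97,0.5],
  [-445,-409,-20,0,0,-105,0.5],
  [-486,-432,-20,0,0,-113,0.5],
  [-528,-454,-20,0,0,-121,0.5],
  [-570,-475,-20,0,0,-129,0.5],
  [-613,-496,-20,0,0,-137,0.5],
  [-656,-516,-20,0,0,-145,0.5],
  [-656,-516,-20,0,0,-145,0.5],
  [-656,-516,-20,0,0,-145,0.5],
], force=40)

```text
t: 2.7
eef_pos: [0.4876, 0.1718, 0.2512]
eef_rot: [0.0, 0.814, 0.581, -0.0]
force: [0.5, -0.4, -0.6]
width: 0.501
```

```bash
python3 - <<'E'
from h import *
import cv2
from scipy.spatial.transform import Rotation as R
s=r.sense()
im=eyes.grab_frame("wrist"); cv2.imwrite("pics/w1.png",im[:,:,::-1])
q=s["eef_rot"]; M=R.from_quat([q[1],q[2],q[3],q[0]]).as_matrix()
print(s["t"],s["eef_pos"],M.round(4),s["force"],s["width"])
np.savez("w1.npz",p=s["eef_pos"],M=M)
E
```

```text
2.7 [0.48764265 0.17183359 0.25124265] [[ 3.258e-01  9.454e-01 -1.000e-04]
 [ 9.454e-01 -3.258e-01 -5.000e-04]
 [-5.000e-04  1.000e-04 -1.000e+00]] [ 0.5428301  -0.39251985 -0.57548547] 0.5014072888970638
```

View pics/w1.png

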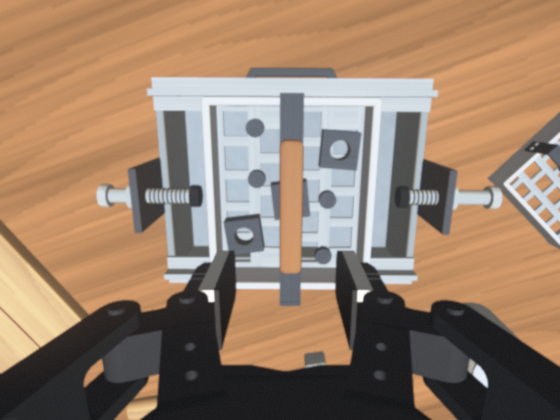

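The wrist view shows the sieve with its bar at (290,200), stop_r's tip near (203,197) and stop_l's tip near (397,197). Enlarging it for the measurements.

```bash
python3 - <<'E'
import cv2
im=cv2.imread("pics/w1.png")[60:310,145:440]
cv2.imwrite("pics/w1c.png",cv2.resize(im,None,fx=2.4,fy=2.4,interpolation=cv2.INTER_CUBIC))
E
```

```text
(no output)
```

View pics/w1c.png

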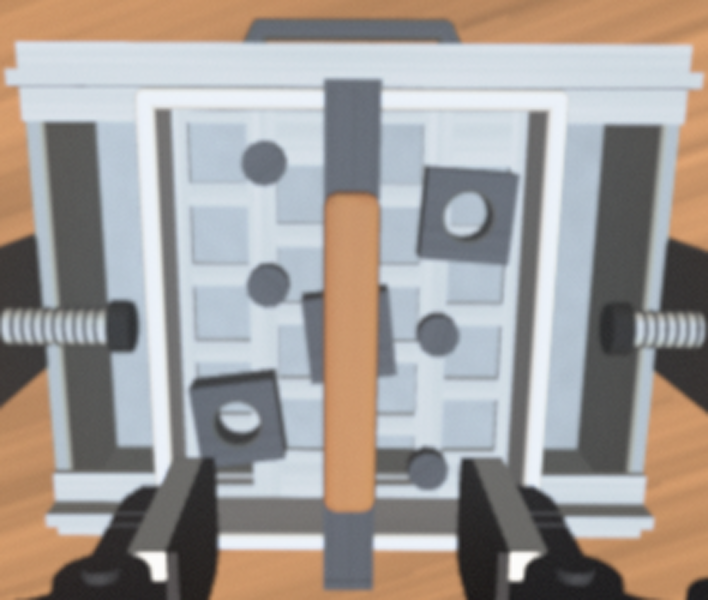

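```bash
cat >> h.py <<'E'
def wray(f,px,z):
    d=np.load(f);c=eyes.get_calibration("wrist");T=np.eye(4);T[:3,:3]=d["M"];T[:3,3]=d["p"]
    return ray2(c["mtx"],T@c["tool_from_camera"],px,z)
E
python3 - <<'E'
from h import *
f=lambda p:(p[0]/2.4+145,p[1]/2.4+60)
d=np.load("w1.npz");o=d["p"];M=d["M"]
def L(n,p,z):
    w=wray("w1.npz",f(p),z);print(n,w.round(4),"tool mm",((w-o)@M*1000).round(1))
L("tipR",(138,326),.114);L("tipL",(600,326),.114)
L("wallR",(150,326),.124);L("wallL",(554,326),.124)
for p in((137,91),(566,93),(542,548),(165,548)):L("sievecorner",p,.124)
for p in((326,195),(379,195),(376,512),(327,512)):L("bar",p,.157)
for p in((17,43),(690,45),(641,537),(61,535)):L("tub",p,.096)
E
```

```text
tipR [0.4664 0.1099 0.114 ] tool mm [-6.540e+01  1.000e-01  1.373e+02]
tipL [0.5167 0.2559 0.114 ] tool mm [8.910e+01 1.000e-01 1.372e+02]
wallR [0.4661 0.1166 0.124 ] tool mm [-59.2  -2.3 127.3]
wallL [0.5086 0.2397 0.124 ] tool mm [ 71.1  -2.3 127.2]
sievecorner [0.3976 0.1404 0.124 ] tool mm [-59.  -74.9 127.3]
sievecorner [0.4402 0.2621 0.124 ] tool mm [ 69.9 -74.3 127.2]
sievecorner [0.5837 0.215  0.124 ] tool mm [ 72.2  76.8 127.2]
sievecorner [0.5411 0.0914 0.124 ] tool mm [-58.5  76.8 127.3]
bar [0.4427 0.1852 0.157 ] tool mm [ -1.9 -46.9  94.2]
bar [0.4474 0.1989 0.157 ] tool mm [ 12.5 -46.9  94.2]
bar [0.5365 0.1685 0.157 ] tool mm [12.8 47.2 94.2]
bar [0.5317 0.1546 0.157 ] tool mm [-1.9 47.2 94.2]
tub [0.3682 0.1035 0.096 ] tool mm [-103.5  -90.7  155.3]
tub [0.4404 0.3113 0.096 ] tool mm [116.5 -90.1 155.2]
tub [0.608 0.254 0.096] tool mm [117.   87.  155.2]
tub [0.5352 0.0453 0.096 ] tool mm [-104.    86.2  155.3]
```

>>> send_rows([
  [1,0,20,0,0,0,0.5],
  [3,0,45,0,0,0,0.5],
  [4,0,65,0,0,0,0.5],
  [4,0,75,0,0,0,0.5],
  [4,0,75,0,0,0,0.5],
  [4,0,75,0,0,0,0.5],
])

```text
t: 3.35
eef_pos: [0.4898, 0.1738, 0.1768]
eef_rot: [0.0, 0.815, 0.579, 0.0]
force: [0.2, 0.4, 0.4]
width: 0.498
```

```bash
python3 - <<'E'
from h import *
import cv2
from scipy.spatial.transform import Rotation as R
s=r.sense()
im=eyes.grab_frame("wrist"); cv2.imwrite("pics/w2.png",im[:,:,::-1])
im=eyes.grab_frame("top"); cv2.imwrite("pics/t2.png",cv2.resize(im[200:330,90:310,::-1],None,fx=3.6,fy=3.6,interpolation=cv2.INTER_CUBIC))
q=s["eef_rot"]; M=R.from_quat([q[1],q[2],q[3],q[0]]).as_matrix()
print(s["t"],s["eef_pos"],s["force"],s["width"])
np.savez("w2.npz",p=s["eef_pos"],M=M)
c=eyes.get_calibration("wrist");C=np.linalg.inv(c["tool_from_camera"])
for x in(-.0214,0,.0214):print(proj(c["mtx"],C,np.array([x,0,-.01])))
E
```

```text
3.35 [0.48975782 0.17382495 0.17684836] [0.17744576 0.37751794 0.35787685] 0.49794992412448347
[230.41293081 280.17424733]
[283.03074972 280.16291556]
[335.64233991 280.15158514]
```

View pics/w2.png

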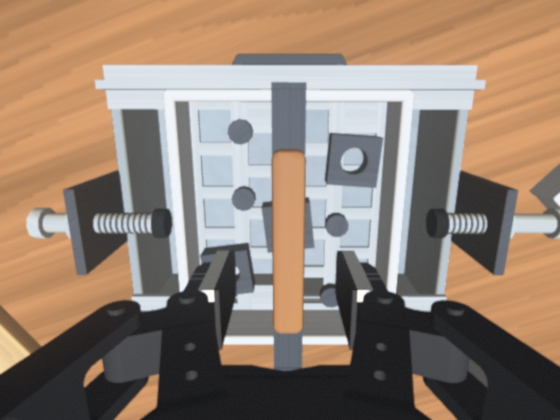

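View pics/t2.png

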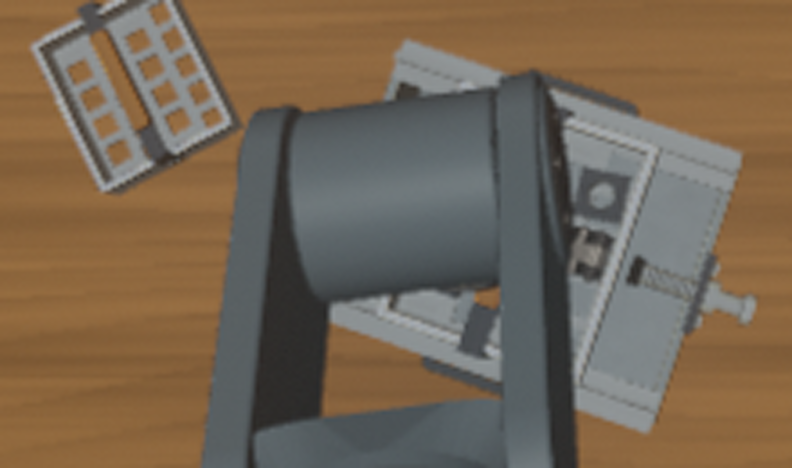

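The bar is at columns 274-303 in the middle between the fingers (inner faces about 235 and 337), so I'll descend and grip.

>>> send_rows([
  [0,0,20,0,0,0,0.5],
  [0,0,38,0,0,0,0.5],
  [0,0,48,0,0,0,0.5],
  [0,0,50,0,0,0,0.45],
  [0,0,50,0,0,0,0.35],
  [0,0,50,0,0,0,0.28],
  [0,0,50,0,0,0,0.22],
  [0,0,50,0,0,0,0.17],
  [0,0,50,0,0,0,0.1],
  [0,0,50,0,0,0,0.1],
  [0,0,50,0,0,0,0.1],
], force=70)

```text
t: 4.55
eef_pos: [0.4898, 0.1748, 0.1272]
eef_rot: [0.0, 0.815, 0.58, 0.001]
force: [-0.9, 0.0, 5.6]
width: 0.176
```

```bash
cat > st.py <<'E'
from h import *
from scipy.spatial.transform import Rotation as R
s=r.sense();q=s["eef_rot"];M=R.from_quat([q[1],q[2],q[3],q[0]]).as_matrix()
print(s["t"],s["eef_pos"].round(4),"Ftool",(M.T@s["force"]).round(2),"Fw",s["force"].round(2),"M",s["moment"].round(2),"w",round(s["width"],3), "rel", ((s["eef_pos"]-np.load("w2.npz")["p"])@np.load("w2.npz")["M"]*1000).round(2))
E
python3 st.py
```

```text
4.55 [0.4898 0.1748 0.1272] Ftool [-0.25 -0.88 -5.6 ] Fw [-0.92  0.05  5.6 ] M [-0.    0.08 -0.1 ] w 0.176 rel [ 0.93 -0.3  49.63]
```

>>> send_rows([
  [0,0,-0.5,0,0,0,0.1],
  [0,0,-0.5,0,0,0,0.1],
])

```text
t: 4.75
eef_pos: [0.4898, 0.1748, 0.1272]
eef_rot: [0.0, 0.815, 0.58, 0.001]
force: [1.1, 0.6, 3.2]
width: 0.176
```

```bash
python3 st.py
```

```text
4.75 [0.4898 0.1748 0.1272] Ftool [ 0.93  0.8  -3.23] Fw [1.05 0.61 3.23] M [ 0.15 -0.08 -0.05] w 0.176 rel [ 0.91 -0.29 49.61]
```

>>> send_rows([
  [0,0,-0.8,0,0,0,0.1],
  [3,0,-0.8,0,0,0,0.1],
  [6,0,-0.8,0,0,0,0.1],
  [9,0,-0.8,0,0,0,0.1],
  [12,0,-0.8,0,0,0,0.1],
  [14,0,-0.8,0,0,0,0.1],
  [14,0,-0.8,0,0,0,0.1],
])

```text
t: 5.45
eef_pos: [0.4937, 0.1884, 0.1273]
eef_rot: [-0.0, 0.815, 0.58, -0.0]
force: [0.7, 0.6, -4.3]
width: 0.18
```

```bash
python3 st.py
```

```text
5.45 [0.4937 0.1884 0.1273] Ftool [0.79 0.43 4.35] Fw [ 0.66  0.61 -4.35] M [ 0.08 -0.11 -0.08] w 0.18 rel [15.06 -1.13 49.59]
```

>>> send_rows([
  [1,0,0.3,0,0,0,0.1],
  [2,0,0.3,0,0,0,0.1],
  [3,0,0.3,0,0,0,0.1],
])

```text
t: 5.75
eef_pos: [0.4947, 0.1906, 0.1273]
eef_rot: [-0.0, 0.815, 0.58, -0.0]
force: [-0.4, -0.8, -3.1]
width: 0.176
```

```bash
python3 st.py
```

```text
5.75 [0.4947 0.1906 0.1273] Ftool [-0.88 -0.12  3.11] Fw [-0.4  -0.79 -3.11] M [-0.12 -0.09  0.  ] w 0.176 rel [17.48 -0.93 49.59]
```

>>> send_rows([
  [1,0,0,0,0,0,0.1],
  [2,0,0,0,0,0,0.1],
  [2,0,0,0,0,0,0.1],
])

```text
t: 6.05
eef_pos: [0.4955, 0.1928, 0.1273]
eef_rot: [-0.0, 0.815, 0.58, 0.0]
force: [0.4, -0.4, -3.6]
width: 0.176
```

```bash
python3 st.py
```

```text
6.05 [0.4955 0.1928 0.1273] Ftool [-0.2   0.49  3.61] Fw [ 0.39 -0.35 -3.61] M [-0.04 -0.05 -0.01] w 0.176 rel [19.75 -0.87 49.6 ]
```

>>> send_rows([
  [1,0,0,0,0,0,0.1],
  [2,0,0,0,0,0,0.1],
])

```text
t: 6.25
eef_pos: [0.4961, 0.1945, 0.1273]
eef_rot: [-0.0, 0.815, 0.58, -0.0]
force: [-0.4, -0.4, -3.5]
width: 0.177
```

```bash
python3 st.py
```

```text
6.25 [0.4961 0.1945 0.1273] Ftool [-0.5  -0.22  3.55] Fw [-0.37 -0.4  -3.55] M [-0.13 -0.07 -0.03] w 0.177 rel [21.58 -0.9  49.6 ]
```

>>> send_rows([
  [1,0,0,0,0,0,0.1],
  [2,0,0,0,0,0,0.1],
  [2,0,0,0,0,0,0.1],
])

```text
t: 6.55
eef_pos: [0.4967, 0.1964, 0.1273]
eef_rot: [0.0, 0.815, 0.58, -0.0]
force: [-0.1, -0.9, -3.2]
width: 0.178
```

```bash
python3 st.py; python3 - <<'E'
from h import *
import cv2
im=eyes.grab_frame("wrist"); cv2.imwrite("pics/w3.png",im[:,:,::-1])
E
```

```text
6.55 [0.4967 0.1964 0.1273] Ftool [-0.9   0.23  3.22] Fw [-0.08 -0.93 -3.22] M [-0.23 -0.04 -0.  ] w 0.178 rel [23.55 -0.91 49.59]
```

View pics/w3.png

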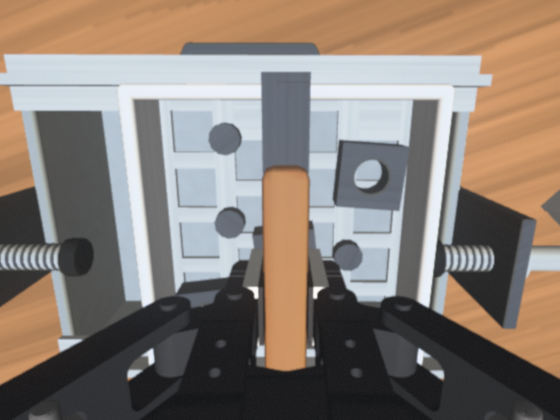

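>>> send_rows([
  [1,0,0,0,0,0,0.1],
  [1,0,0,0,0,0,0.1],
])

```text
t: 6.8
eef_pos: [0.4968, 0.1969, 0.1273]
eef_rot: [0.0, 0.815, 0.58, -0.001]
force: [-1.0, -3.8, -3.1]
width: 0.175
```

```bash
python3 st.py
```

```text
6.8 [0.4968 0.1969 0.1273] Ftool [-3.95  0.31  3.05] Fw [-1.   -3.83 -3.05] M [-0.53 -0.02 -0.05] w 0.175 rel [24.06 -0.94 49.57]
```

>>> send_rows([
  [-11,0,0,0,0,0,0.1],
  [-22,0,0,0,0,0,0.1],
  [-23,0,0,0,0,0,0.1],
])

```text
t: 7.1
eef_pos: [0.4888, 0.1744, 0.1273]
eef_rot: [-0.0, 0.815, 0.579, -0.0]
force: [-0.2, 0.6, -5.2]
width: 0.173
```

```bash
python3 st.py
```

```text
7.1 [0.4888 0.1744 0.1273] Ftool [ 0.56 -0.35  5.23] Fw [-0.15  0.65 -5.23] M [ 0.07 -0.07  0.01] w 0.173 rel [ 0.24 -1.16 49.57]
```

>>> send_rows([
  [-2,0,0.3,0,0,0,0.1],
  [-4,0,0.3,0,0,0,0.1],
  [-4,0,0.3,0,0,0,0.1],
])

```text
t: 7.4
eef_pos: [0.4886, 0.1716, 0.1273]
eef_rot: [0.0, 0.815, 0.58, 0.0]
force: [0.2, -1.1, -1.4]
width: 0.177
```

```bash
python3 st.py
```

```text
7.4 [0.4886 0.1716 0.1273] Ftool [-0.98  0.54  1.45] Fw [ 0.19 -1.1  -1.45] M [-0.11 -0.07 -0.03] w 0.177 rel [-2.51 -0.44 49.58]
```

>>> send_rows([
  [-1,0,0,0,0,0,0.1],
  [-2,0,0,0,0,0,0.1],
])

```text
t: 7.6
eef_pos: [0.4881, 0.1702, 0.1273]
eef_rot: [0.0, 0.815, 0.58, 0.001]
force: [0.0, 1.8, -1.1]
width: 0.177
```

```bash
python3 st.py
```

```text
7.6 [0.4881 0.1702 0.1273] Ftool [ 1.73 -0.56  1.12] Fw [ 0.04  1.82 -1.12] M [ 0.14 -0.13 -0.01] w 0.177 rel [-3.99 -0.46 49.58]
```

>>> send_rows([
  [-1,0,0,0,0,0,0.1],
  [-1,0,0,0,0,0,0.1],
])

```text
t: 7.8
eef_pos: [0.4876, 0.1691, 0.1273]
eef_rot: [0.0, 0.815, 0.58, 0.0]
force: [0.1, 1.5, -0.5]
width: 0.177
```

```bash
python3 st.py
```

```text
7.8 [0.4876 0.1691 0.1273] Ftool [ 1.5  -0.38  0.54] Fw [ 0.13  1.54 -0.54] M [ 0.21 -0.11 -0.01] w 0.177 rel [-5.22 -0.53 49.59]
```

>>> send_rows([
  [-1,0,0,0,0,0,0.1],
  [-2,0,0,0,0,0,0.1],
])

```text
t: 8.0
eef_pos: [0.487, 0.1674, 0.1273]
eef_rot: [0.0, 0.815, 0.58, 0.001]
force: [1.3, 3.8, -0.6]
width: 0.171
```

```bash
python3 st.py
```

```text
8.0 [0.487  0.1674 0.1273] Ftool [3.99 0.04 0.58] Fw [ 1.34  3.76 -0.57] M [ 0.54 -0.21 -0.  ] w 0.171 rel [-6.98 -0.48 49.6 ]
```

>>> send_rows([
  [22,0,0,0,0,0,0.1],
])

```text
t: 8.1
eef_pos: [0.4927, 0.1856, 0.1272]
eef_rot: [0.0, 0.815, 0.579, -0.002]
force: [-0.9, -1.3, -0.8]
width: 0.172
```

```bash
echo 'print("qd",s["qvel"].round(3))'>>st.py; python3 st.py
```

```text
8.1 [0.4927 0.1856 0.1272] Ftool [-1.56 -0.37  0.77] Fw [-0.87 -1.35 -0.77] M [-0.03 -0.13  0.03] w 0.172 rel [12.13 -1.13 49.61]
qd [ 0.413  0.15  -0.374  0.033  0.188  0.404]
```

>>> send_rows([
  [0,0,0,0,0,0,0.1],
])

```text
t: 8.2
eef_pos: [0.495, 0.1892, 0.1273]
eef_rot: [0.0, 0.815, 0.58, 0.001]
force: [1.4, 2.4, 1.5]
width: 0.173
```

```bash
python3 st.py;  python3 - <<'E'
from h import *
import cv2
im=eyes.grab_frame("wrist"); cv2.imwrite("pics/w4.png",im[:,:,::-1])
E
```

```text
8.2 [0.495  0.1892 0.1273] Ftool [ 2.78  0.57 -1.51] Fw [1.45 2.44 1.51] M [ 0.35 -0.13 -0.04] w 0.173 rel [16.19 -0.14 49.6 ]
qd [-0.016 -0.007  0.019 -0.021  0.008 -0.021]
```

View pics/w4.png

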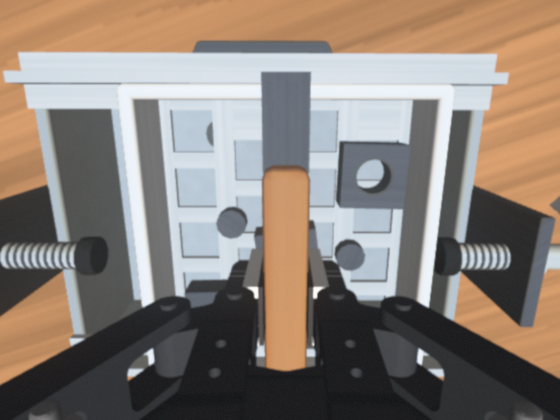

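>>> send_rows([
  [8,0,-0.5,0,0,0,0.1],
  [10.5,0,-0.5,0,0,0,0.1],
  [10.5,0,-0.5,0,0,0,0.1],
])

```text
t: 8.55
eef_pos: [0.4965, 0.1971, 0.1273]
eef_rot: [0.0, 0.815, 0.58, -0.001]
force: [-0.8, -2.5, 0.4]
width: 0.179
```

```bash
python3 st.py
```

```text
8.55 [0.4965 0.1971 0.1273] Ftool [-2.63  0.07 -0.39] Fw [-0.79 -2.51  0.4 ] M [-0.3  -0.09 -0.08] w 0.179 rel [24.23 -1.34 49.59]
qd [-0.004 -0.     0.006  0.011 -0.008 -0.003]
```

>>> send_rows([
  [-28,0,0,0,0,0,0.1],
  [-28,0,0,0,0,0,0.1],
])

```text
t: 8.75
eef_pos: [0.4867, 0.1696, 0.1273]
eef_rot: [-0.0, 0.815, 0.579, -0.001]
force: [-1.5, -0.5, -4.0]
width: 0.174
```

```bash
python3 st.py
```

```text
8.75 [0.4867 0.1696 0.1273] Ftool [-0.95 -1.2   3.96] Fw [-1.45 -0.51 -3.95] M [-0.11 -0.11 -0.01] w 0.174 rel [-5.   -1.53 49.58]
qd [ 0.021  0.012 -0.025  0.026  0.004  0.027]
```

>>> send_rows([
  [-4,0,0,0,0,0,0.1],
  [-5,0,0,0,0,0,0.1],
])

```text
t: 8.95
eef_pos: [0.4865, 0.1672, 0.1273]
eef_rot: [-0.001, 0.815, 0.579, 0.001]
force: [0.6, 4.6, -4.8]
width: 0.176
```

```bash
python3 st.py
```

```text
8.95 [0.4865 0.1672 0.1273] Ftool [ 4.51 -0.99  4.79] Fw [ 0.55  4.59 -4.78] M [ 0.63 -0.12 -0.02] w 0.176 rel [-7.35 -0.9  49.54]
qd [-0.006 -0.005  0.006  0.01  -0.01  -0.012]
```

>>> send_rows([
  [28,0,0.2,0,0,0,0.1],
  [33.5,0,0.2,0,0,0,0.1],
  [33.5,0,0.2,0,0,0,0.1],
  [4.5,0,0.2,0,0,0,0.1],
  [0,0,0.2,0,0,0,0.1],
  [0,0,0.2,0,0,0,0.1],
  [28,0,0.2,0,0,0,0.1],
  [33.5,0,0.2,0,0,0,0.1],
  [33.5,0,0.2,0,0,0,0.1],
  [4.5,0,0.2,0,0,0,0.1],
  [0,0,0.2,0,0,0,0.1],
  [0,0,0.2,0,0,0,0.1],
])

```text
t: 10.15
eef_pos: [0.4867, 0.1671, 0.1273]
eef_rot: [-0.0, 0.815, 0.579, 0.001]
force: [1.2, 3.0, -4.6]
width: 0.178
```

```bash
python3 st.py;  python3 - <<'E'
from h import *
import cv2
im=eyes.grab_frame("wrist"); cv2.imwrite("pics/w5.png",im[:,:,::-1])
im=eyes.grab_frame("scene"); cv2.imwrite("pics/s5.png",cv2.resize(im[110:240,190:350,::-1],None,fx=4,fy=4,interpolation=cv2.INTER_CUBIC))
E
```

```text
10.15 [0.4867 0.1671 0.1273] Ftool [3.2  0.12 4.64] Fw [ 1.17  2.99 -4.64] M [ 0.48 -0.19 -0.02] w 0.178 rel [-7.36 -0.73 49.55]
qd [ 0.017  0.008 -0.012 -0.016  0.015  0.003]
```

View pics/w5.png

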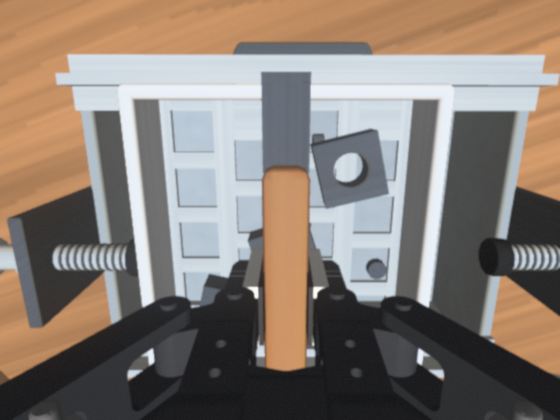

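View pics/s5.png

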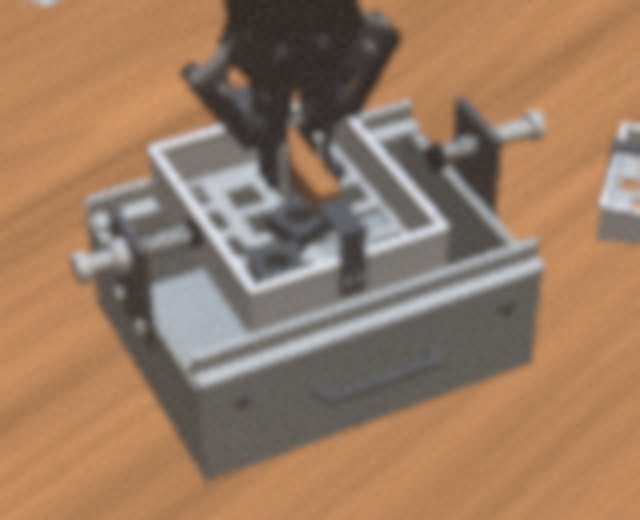

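>>> send_rows([
  [28,0,0.2,0,0,0,0.1],
  [33.5,0,0.2,0,0,0,0.1],
  [33.5,0,0.2,0,0,0,0.1],
  [4.5,0,0.2,0,0,0,0.1],
  [0,0,0.2,0,0,0,0.1],
  [0,0,0.2,0,0,0,0.1],
  [28,0,0.2,0,0,0,0.1],
  [33.5,0,0.2,0,0,0,0.1],
  [33.5,0,0.2,0,0,0,0.1],
  [4.5,0,0.2,0,0,0,0.1],
  [0,0,0.2,0,0,0,0.1],
  [0,0,0.2,0,0,0,0.1],
  [28,0,0.2,0,0,0,0.1],
  [33.5,0,0.2,0,0,0,0.1],
  [33.5,0,0.2,0,0,0,0.1],
  [4.5,0,0.2,0,0,0,0.1],
  [0,0,0.2,0,0,0,0.1],
  [0,0,0.2,0,0,0,0.1],
])

```text
t: 12.05
eef_pos: [0.4867, 0.1669, 0.1272]
eef_rot: [-0.0, 0.815, 0.579, 0.001]
force: [0.7, 3.0, -0.8]
width: 0.178
```

```bash
python3 st.py;  python3 - <<'E'
from h import *
import cv2
im=eyes.grab_frame("wrist"); cv2.imwrite("pics/w6.png",cv2.resize(im[70:320,110:470,::-1],None,fx=2.2,fy=2.2,interpolation=cv2.INTER_CUBIC))
im=eyes.grab_frame("scene"); cv2.imwrite("pics/s6.png",cv2.resize(im[130:210,210:310,::-1],None,fx=7,fy=7,interpolation=cv2.INTER_CUBIC))
E
```

```text
12.05 [0.4867 0.1669 0.1272] Ftool [ 3.01 -0.35  0.76] Fw [ 0.66  2.96 -0.75] M [ 0.36 -0.18 -0.02] w 0.178 rel [-7.5  -0.61 49.6 ]
qd [ 0.013  0.006 -0.011 -0.01   0.018  0.007]
```

View pics/w6.png

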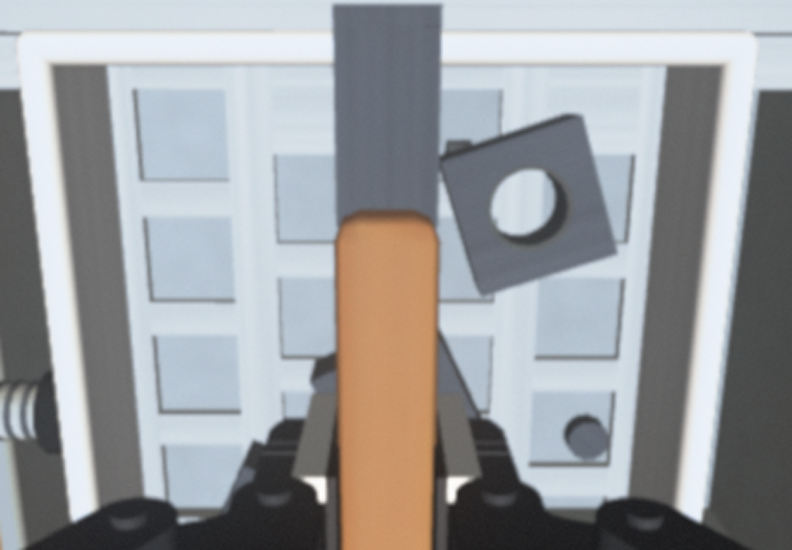

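View pics/s6.png

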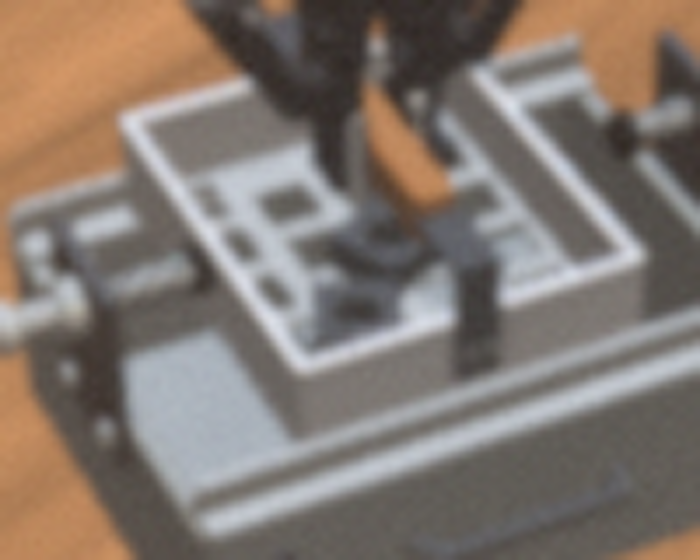

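>>> send_rows([
  [28,0,-0.3,0,0,0,0.1],
  [33.5,0,-0.3,0,0,0,0.1],
  [4.5,0,-0.3,0,0,0,0.1],
  [0,0,-0.3,0,0,0,0.1],
  [29,0,-0.3,0,0,0,0.1],
  [33.5,0,-0.3,0,0,0,0.1],
  [4,0,-0.3,0,0,0,0.1],
  [0,0,-0.3,0,0,0,0.1],
  [29,0,-0.3,0,0,0,0.1],
  [33.5,0,-0.3,0,0,0,0.1],
  [4,0,-0.3,0,0,0,0.1],
  [0,0,-0.3,0,0,0,0.1],
  [29,0,-0.3,0,0,0,0.1],
  [33.5,0,-0.3,0,0,0,0.1],
  [4,0,-0.3,0,0,0,0.1],
  [0,0,-0.3,0,0,0,0.1],
  [0,0,-0.3,0,0,0,0.1],
])

```text
t: 13.85
eef_pos: [0.4865, 0.1671, 0.1273]
eef_rot: [-0.001, 0.815, 0.579, 0.001]
force: [2.2, 3.2, -5.1]
width: 0.174
```

```bash
python3 st.py
```

```text
13.85 [0.4865 0.1671 0.1273] Ftool [3.75 0.97 5.09] Fw [ 2.15  3.23 -5.08] M [ 0.45 -0.24 -0.06] w 0.174 rel [-7.45 -0.88 49.58]
qd [ 0.013  0.007 -0.012 -0.016  0.013  0.002]
```

>>> send_rows([
  [6,0,0.5,0,0,0,0.1],
  [12,0,0.5,0,0,0,0.1],
  [16,0,0.6,0,0,0,0.1],
  [16,0,0.6,0,0,0,0.2],
  [16,0,0.6,0,0,0,0.3],
  [16,0,0.6,0,0,0,0.45],
  [16,0,0.6,0,0,0,0.5],
  [16,0,-20,0,0,0,0.5],
  [16,0,-55,0,0,0,0.5],
  [36,0,-90,0,0,0,0.5],
  [66,0,-115,0,0,0,0.5],
  [76,0,-120,0,0,0,0.5],
  [76,0,-120,0,0,0,0.5],
  [76,0,-120,0,0,0,0.5],
])

```text
t: 15.25
eef_pos: [0.5098, 0.2376, 0.2457]
eef_rot: [-0.0, 0.815, 0.58, -0.002]
force: [-0.7, -0.4, -0.2]
width: 0.5
```

```bash
python3 st.py;  python3 - <<'E'
from h import *
import cv2
im=eyes.grab_frame("wrist"); cv2.imwrite("pics/w7.png",cv2.resize(im[:,:,::-1],None,fx=1.4,fy=1.4,interpolation=cv2.INTER_CUBIC))
E
```

```text
15.25 [0.5098 0.2376 0.2457] Ftool [-0.57 -0.51  0.23] Fw [-0.67 -0.38 -0.23] M [-0.07  0.06  0.03] w 0.5 rel [ 66.83  -2.06 -68.86]
qd [-0.012  0.008  0.019  0.002  0.001  0.001]
```

View pics/w7.png

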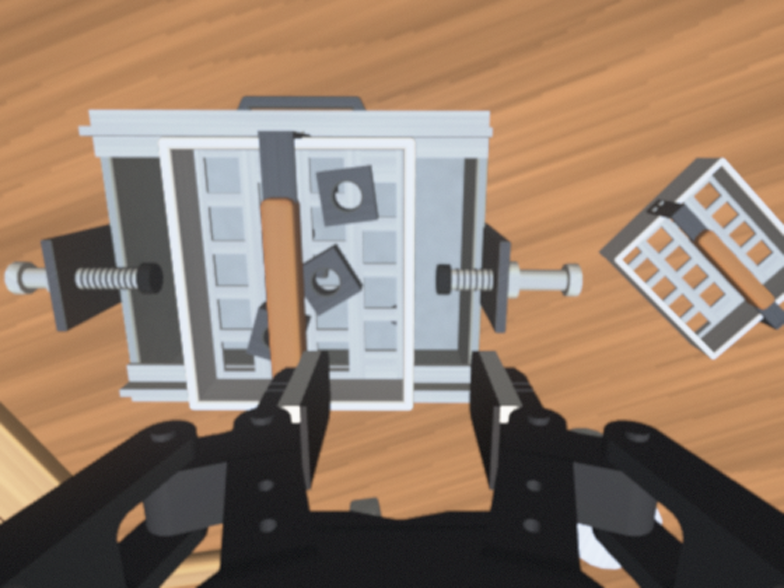

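>>> send_rows([
  [-35,8,0,0,0,0,0.5],
  [-75,20,0,0,0,0,0.5],
  [-110,25,0,0,0,0,0.5],
  [-125,30,0,0,0,0,0.5],
  [-125,30,0,0,0,0,0.5],
])

```text
t: 15.8
eef_pos: [0.4972, 0.1077, 0.2459]
eef_rot: [-0.001, 0.816, 0.578, -0.002]
force: [0.6, 0.1, 0.9]
width: 0.501
```

```bash
python3 st.py;  python3 - <<'E'
from h import *
import cv2
im=eyes.grab_frame("wrist"); cv2.imwrite("pics/w8.png",cv2.resize(im[:,:,::-1],None,fx=1.4,fy=1.4,interpolation=cv2.INTER_CUBIC))
cv2.imwrite("pics/w8raw.png",im[:,:,::-1])
s=r.sense();q=s["eef_rot"]
from scipy.spatial.transform import Rotation as R
np.savez("w8.npz",p=s["eef_pos"],M=R.from_quat([q[1],q[2],q[3],q[0]]).as_matrix())
print([(d["at"],round(d["score"],2)) for d in models.recognise("wrist","slug0")])
E
```

```text
15.8 [0.4972 0.1077 0.2459] Ftool [ 0.32  0.47 -0.9 ] Fw [0.56 0.14 0.9 ] M [-0.01 -0.01 -0.02] w 0.501 rel [-59.96  28.84 -69.06]
qd [ 0.048  0.005 -0.026  0.028  0.003  0.025]
[([362.1, 103.9], 0.57), ([345.9, 162.1], 0.44)]
```

View pics/w8.png

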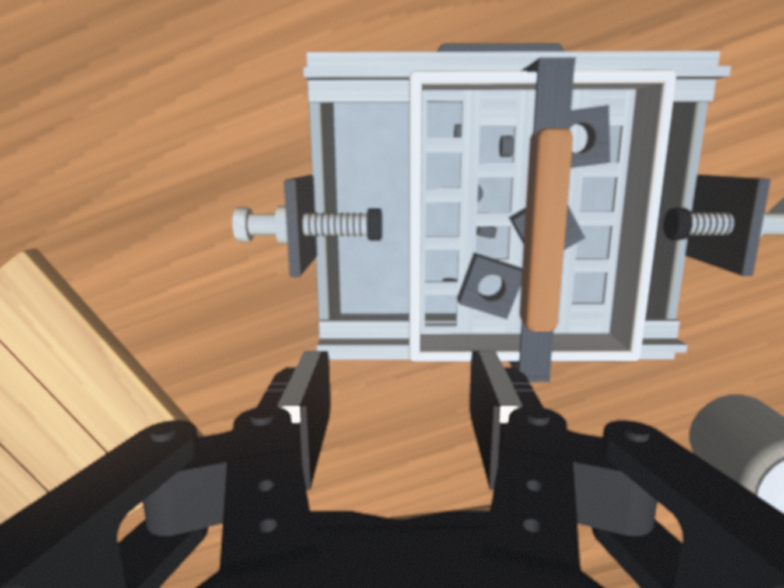

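```bash
python3 - <<'E'
import cv2,numpy as np
a=cv2.imread("pics/w8raw.png")[45:262,285:490]
b=cv2.imread("pics/w7.png")[130:410,150:420]
a=cv2.resize(a,(520,550),interpolation=cv2.INTER_CUBIC)
cv2.imwrite("pics/w8c.png",a)
cv2.imwrite("pics/w7c.png",cv2.resize(b,(540,560),interpolation=cv2.INTER_CUBIC))
E
```

```text
(no output)
```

View pics/w8c.png

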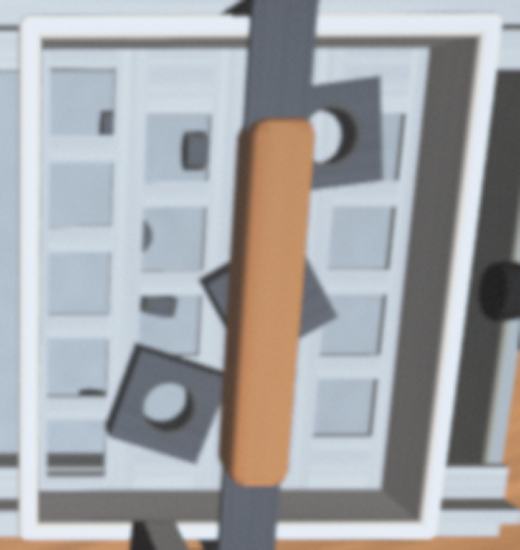

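View pics/w7c.png

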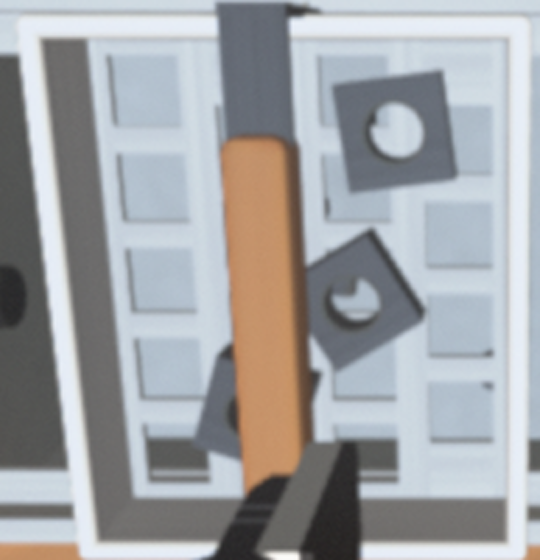

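```bash
python3 - <<'E'
from h import *
d2=np.load("w2.npz")
d8=np.load("w8.npz")
# w7 pose from rel
p7=np.array([.5098,.2376,.2457]);np.savez("w7.npz",p=p7,M=d2["M"])
for p in((105,122),(195,150),(147,237),(160,305),(90,392)):
    px=(285+p[0]*205/520,45+p[1]*217/550)
    print("w8",((wray("w8.npz",px,.008)-d2["p"])@d2["M"]*1000).round(0)[:2])
for p in((488,352),(488,386),(327,205),(375,122),(350,285)):
    px=((150+p[0]/2)/1.4,(130+p[1]/2)/1.4)
    print("w7",((wray("w7.npz",px,.008)-d2["p"])@d2["M"]*1000).round(0)[:2])
# w6 slug
np.savez("w6.npz",p=np.array([.4867,.1669,.1272]),M=d2["M"])
for p in((588,437),(458,147)):
    print("w6",((wray("w6.npz",(110+p[0]/2.2,70+p[1]/2.2),.008)-d2["p"])@d2["M"]*1000).round(0)[:2])
E
```

```text
w8 [-16. -55.]
w8 [ 21. -44.]
w8 [ 3. -9.]
w8 [ 9. 19.]
w8 [-19.  56.]
w7 [64. 48.]
w7 [64. 62.]
w7 [  2. -11.]
w7 [ 22. -42.]
w7 [10. 21.]
w6 [67. 55.]
w6 [ 17. -49.]
```

Three nuts are in the sieve, its floor is clear of slugs, and six distinct slugs are located on the tub floor through the holes. I'll regrasp.

>>> send_rows([
  [25,-10,20,0,0,0,0.5],
  [50,-24,40,0,0,0,0.5],
  [65,-30,60,0,0,0,0.5],
  [65,-30,85,0,0,0,0.5],
  [65,-30,105,0,0,0,0.5],
  [65,-30,117,0,0,0,0.5],
  [65,-30,119,0,0,0,0.45],
  [65,-30,119,0,0,0,0.35],
  [65,-30,119,0,0,0,0.28],
  [65,-30,119,0,0,0,0.22],
  [65,-30,119,0,0,0,0.17],
  [65,-30,119,0,0,0,0.1],
  [65,-30,119,0,0,0,0.1],
  [65,-30,119,0,0,0,0.1],
], force=70)

```text
t: 17.3
eef_pos: [0.4925, 0.1819, 0.1296]
eef_rot: [0.001, 0.815, 0.58, 0.001]
force: [-1.0, 0.4, 6.7]
width: 0.175
```

```bash
python3 st.py
```

```text
17.3 [0.4925 0.1819 0.1296] Ftool [ 0.11 -1.04 -6.69] Fw [-0.96  0.44  6.69] M [ 0.03  0.06 -0.05] w 0.175 rel [ 8.5  -0.06 47.26]
qd [-0.     0.    -0.001 -0.    -0.001  0.   ]
```

>>> send_rows([
  [0,0,-1.5,0,0,0,0.1],
  [0,0,-3,0,0,0,0.1],
  [0,0,-5,0,0,0,0.1],
  [0,0,-6,0,0,0,0.1],
])

```text
t: 17.7
eef_pos: [0.491, 0.1816, 0.1339]
eef_rot: [-0.0, 0.815, 0.58, -0.001]
force: [0.5, 0.3, -6.1]
width: 0.175
```

```bash
python3 st.py
```

```text
17.7 [0.491  0.1816 0.1339] Ftool [0.5  0.41 6.14] Fw [ 0.54  0.34 -6.14] M [-0.01  0.02 -0.  ] w 0.175 rel [ 7.75 -1.38 42.95]
qd [-0.    -0.018 -0.013 -0.001  0.021 -0.005]
```

>>> send_rows([
  [0,0,-3,0,0,0,0.1],
  [0,0,-8,0,0,0,0.1],
  [0,0,-14,0,0,0,0.1],
  [0,0,-22,0,0,0,0.1],
  [0,0,-31,0,0,0,0.1],
  [0,0,-40,0,0,0,0.1],
  [0,0,-49,0,0,0,0.1],
  [0,0,-57,0,0,0,0.1],
  [0,0,-64,0,0,0,0.1],
  [0,0,-70,0,0,0,0.1],
  [0,0,-74,0,0,0,0.1],
  [0,0,-76,0,0,0,0.1],
  [0,0,-76,0,0,0,0.1],
])

```text
t: 19.0
eef_pos: [0.4917, 0.1817, 0.2105]
eef_rot: [0.0, 0.815, 0.58, 0.0]
force: [-0.2, -0.3, -6.8]
width: 0.171
```

```bash
python3 st.py;  python3 - <<'E'
from h import *
import cv2
for n in("wrist","scene"):
    im=eyes.grab_frame(n); cv2.imwrite(f"pics/l_{n}.png",im[:,:,::-1])
E
```

```text
19.0 [0.4917 0.1817 0.2105] Ftool [-0.3  -0.1   6.78] Fw [-0.2  -0.25 -6.78] M [-0.01 -0.   -0.03] w 0.171 rel [  8.12  -0.73 -33.68]
qd [-0.     0.007  0.007  0.001 -0.006 -0.005]
```

View pics/l_wrist.png

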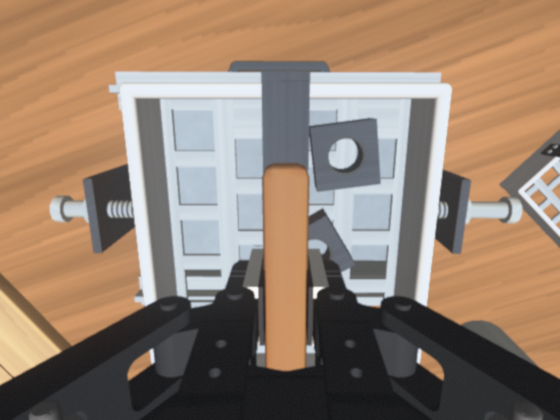

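View pics/l_scene.png

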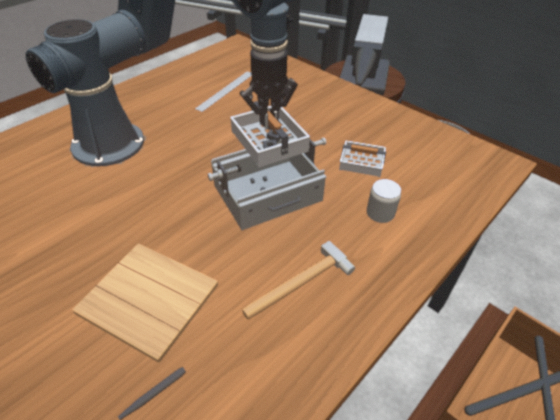

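```bash
python3 - <<'E'
from h import *
import cv2
s=[(141,245),(217,285),(158,354),(76,310)]
P=np.array([ray("scene",p,.018) for p in s])[:,:2];print(P.round(4),P.mean(0))
im=cv2.imread("pics/top0.png")
cv2.imwrite("pics/bc.png",cv2.resize(im[185:305,345:465],None,fx=5,fy=5,interpolation=cv2.INTER_CUBIC))
s=cv2.imread("pics/l_scene.png")
cv2.imwrite("pics/bs.png",cv2.resize(s[235:365,65:225],None,fx=4.5,fy=4.5,interpolation=cv2.INTER_CUBIC))
E
```

```text
[[ 0.4176 -0.1618]
 [ 0.6251 -0.1136]
 [ 0.6621 -0.2898]
 [ 0.4671 -0.3486]] [ 0.5429642  -0.22846554]
```

View pics/bc.png

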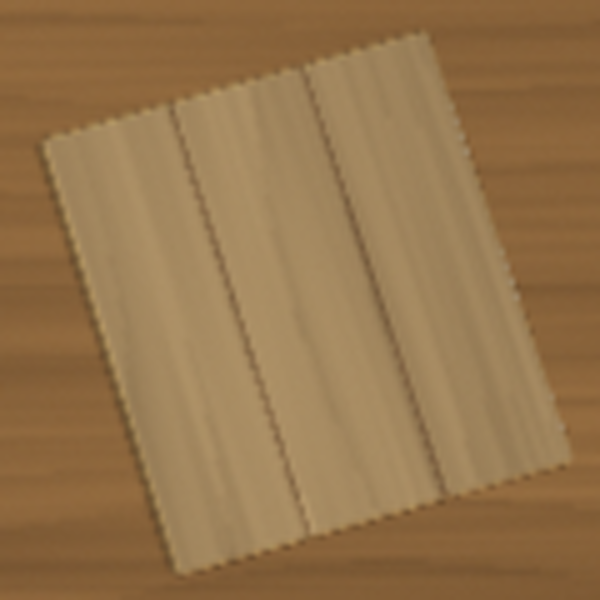

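View pics/bs.png

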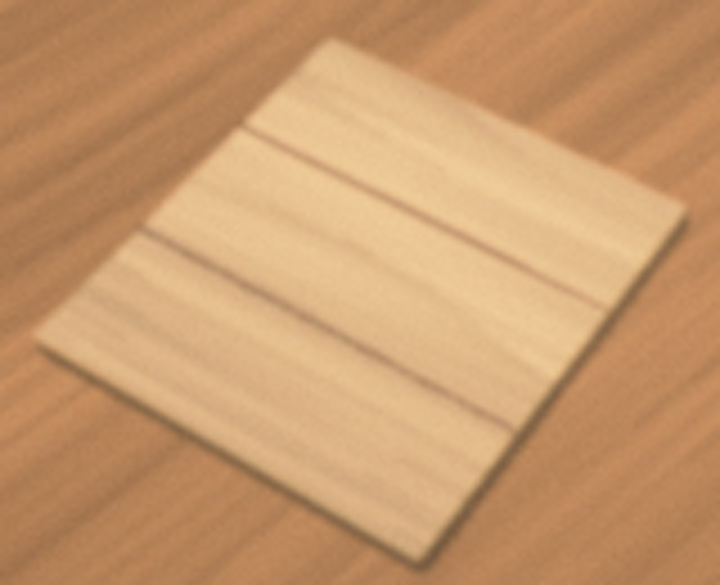

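```bash
python3 - <<'E'
from h import *
def pr(n,P):
    P=P[:,:2];print(n,P.mean(0).round(4),[round(float(np.linalg.norm(P[i]-P[i-1])),4) for i in range(4)],[round(float(np.degrees(np.arctan2(*(P[i]-P[i-1])[::-1]))),1) for i in range(4)])
pr("top",np.array([ray("top",(345+p[0]/5-.4,185+p[1]/5-.4),.018) for p in((43,143),(428,34),(572,462),(180,574))]))
pr("scene",np.array([ray("scene",(65+p[0]/4.5-.4,235+p[1]/4.5-.4),.018) for p in((332,38),(687,208),(422,558),(38,338))]))
s=r.sense()
d=np.array([.541,-.2295])-s["eef_pos"][:2]
from scipy.spatial.transform import Rotation as R
q=s["eef_rot"];M=R.from_quat([q[1],q[2],q[3],q[0]]).as_matrix()
print("tool shift",(np.r_[d,0]@M*1000).round(1),"yaw x",np.degrees(np.arctan2(M[1,0],M[0,0])))
E
```

```text
top [ 0.5362 -0.2307] [0.2164, 0.1982, 0.2168, 0.1958] [15.6, -74.7, -165.1, 105.2]
scene [ 0.5395 -0.229 ] [0.1971, 0.2165, 0.1955, 0.2157] [105.8, 15.1, -74.4, -164.5]
tool shift [-372.2  181.6    0. ] yaw x 70.85766613434613
```

```bash
python3 - <<'E'
from h import *
np.savez("i.npz",p=np.zeros(3),M=np.eye(3))
for p in((122,87),(450,87),(420,363),(153,363)):
    print((wray("i.npz",p,.0056)*1000).round(1))
for p in((264,166),(308,166)): print((wray("i.npz",p,-.0274)*1000).round(1))
import numpy as np
d=np.array([.538,-.230])-np.array([.4917,.1817]);a=np.radians(70.86)
print(d@[np.cos(a),np.sin(a)],d@[np.sin(a),-np.cos(a)])
E
```

```text
[-63.3 -75.5   5.6]
[ 65.7 -75.5   5.6]
[66.5 52.2  5.6]
[-63.5  52.1   5.6]
[ -6.  -49.4 -27.4]
[  8.3 -49.4 -27.4]
-0.37376059401779743 0.17872772129544762
```

>>> send_rows([
  [-4,2,0,0,0,-0.3,0.1],
  [-11,5,0,0,0,-1,0.1],
  [-26,13,0,0,0,-2.4,0.1],
  [-45,22,0,0,0,-4.1,0.1],
  [-67,32,0,0,0,-6.2,0.1],
  [-94,45,0,0,0,-8.6,0.1],
  [-120,58,0,0,0,-11,0.1],
  [-146,70,0,0,0,-13.4,0.1],
  [-172,83,0,0,0,-15.8,0.1],
  [-199,95,0,0,0,-18.2,0.1],
  [-225,108,0,0,0,-20.6,0.1],
  [-251,121,0,0,0,-23,0.1],
  [-277,133,0,0,0,-25.5,0.1],
  [-300,144,0,0,0,-27.5,0.1],
  [-322,155,0,0,0,-29.6,0.1],
  [-341,164,0,0,0,-31.3,0.1],
  [-356,171,0,0,0,-32.7,0.1],
  [-367,176,0,0,0,-33.7,0.1],
  [-375,180,0,0,0,-34.4,0.1],
  [-375,180,0,0,0,-34.4,0.1],
])

```text
t: 21.1
eef_pos: [0.5388, -0.2333, 0.2102]
eef_rot: [0.0, 0.608, 0.794, -0.0]
force: [-0.0, 0.1, -6.4]
width: 0.172
```

```bash
python3 st.py;  python3 - <<'E'
from h import *
import cv2
im=eyes.grab_frame("wrist"); cv2.imwrite(f"pics/b_w.png",im[:,:,::-1])
im=eyes.grab_frame("top"); cv2.imwrite(f"pics/b_t.png",im[:,:,::-1])
E
```

```text
21.1 [ 0.5388 -0.2333  0.2102] Ftool [0.08 0.01 6.43] Fw [-0.    0.07 -6.43] M [ 0.01 -0.01  0.01] w 0.172 rel [-368.22  180.41  -33.3 ]
qd [ 0.024 -0.01   0.022  0.024  0.016  0.022]
```

View pics/b_w.png

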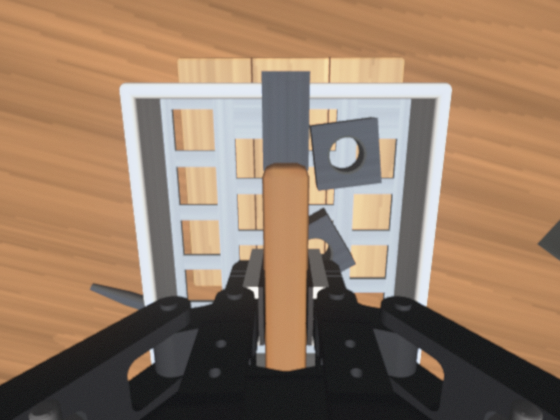

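View pics/b_t.png

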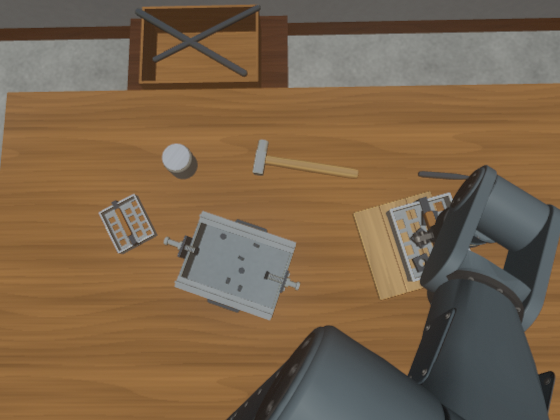

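```bash
python3 - <<'E'
import cv2
im=cv2.imread("pics/b_t.png")[205:325,170:305]
cv2.imwrite("pics/b_tc.png",cv2.resize(im,None,fx=5,fy=5,interpolation=cv2.INTER_CUBIC))
E
python3 - <<'E'
from h import *
import sys
np.savez("i.npz",p=np.array([0,0,0.]),M=np.eye(3))
for p in((179,60),(403,60)): print((wray("i.npz",p,.192)*1000).round(1))
E
```

```text
[ -91.3 -107.7  192. ]
[ 103.6 -107.7  192. ]
```

View pics/b_tc.png

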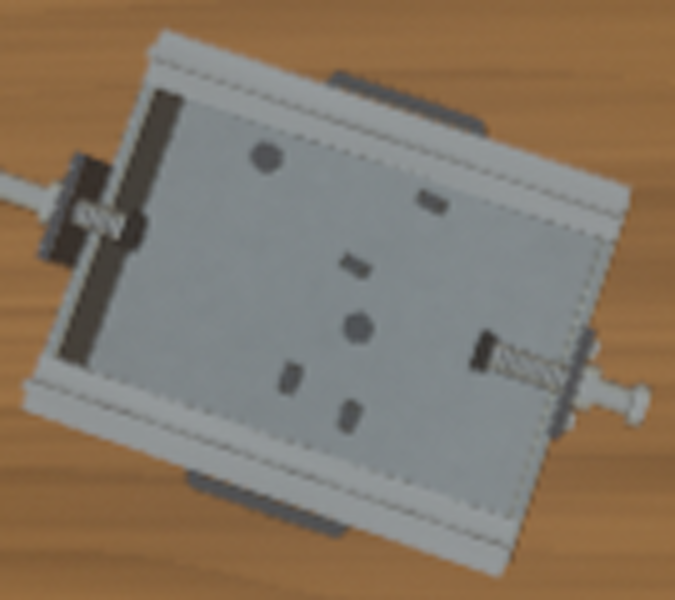

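All six slugs are in the tub: crop (266,157), (432,202), (356,265), (357,327), (290,378) and (349,415). Lowering the sieve with a small centring correction.

>>> send_rows([
  [0,0,3,0,0,0,0.1],
  [1,0,10,0,0,0,0.1],
  [2,1,20,0,0,0,0.1],
  [3,1,33,0,0,0,0.1],
  [3,1,47,0,0,0,0.1],
  [3,1,61,0,0,0,0.1],
  [3,1,75,0,0,0,0.1],
  [3,1,89,0,0,0,0.1],
  [3,1,102,0,0,0,0.1],
  [3,1,113,0,0,0,0.1],
  [3,1,122,0,0,0,0.1],
  [3,1,129,0,0,0,0.1],
  [3,1,134,0,0,0,0.1],
  [3,1,137,0,0,0,0.1],
  [3,1,139,0,0,0,0.1],
  [3,1,140.5,0,0,0,0.1],
  [3,1,142,0,0,0,0.1],
  [3,1,142,0,0,0,0.1],
])

```text
t: 23.0
eef_pos: [0.539, -0.2284, 0.0685]
eef_rot: [0.0, 0.607, 0.795, 0.0]
force: [0.1, 0.7, -6.6]
width: 0.172
```

```bash
python3 st.py
```

```text
23.0 [ 0.539  -0.2284  0.0685] Ftool [0.67 0.26 6.61] Fw [ 0.08  0.71 -6.61] M [-0.04  0.   -0.04] w 0.172 rel [-363.58  178.91  108.41]
qd [ 0.001 -0.004  0.     0.002  0.004  0.006]
```

>>> send_rows([
  [0,0,0.7,0,0,0,0.1],
  [0,0,1.4,0,0,0,0.1],
  [0,0,2.1,0,0,0,0.1],
  [0,0,2.8,0,0,0,0.1],
  [0,0,3.3,0,0,0,0.1],
  [0,0,3.3,0,0,0,0.1],
])

```text
t: 23.6
eef_pos: [0.5389, -0.2284, 0.065]
eef_rot: [-0.0, 0.607, 0.795, -0.0]
force: [0.4, 0.6, -6.5]
width: 0.176
```

```bash
python3 st.py
```

```text
23.6 [ 0.5389 -0.2284  0.065 ] Ftool [0.46 0.54 6.53] Fw [ 0.4   0.58 -6.53] M [ 0.04 -0.02 -0.  ] w 0.176 rel [-363.61  178.84  111.88]
qd [ 0.002 -0.003 -0.     0.002  0.001 -0.004]
```

>>> send_rows([
  [0,0,0.5,0,0,0,0.1],
  [0,0,1,0,0,0,0.1],
  [0,0,1.5,0,0,0,0.1],
  [0,0,1.5,0,0,0,0.1],
])

```text
t: 24.0
eef_pos: [0.539, -0.2284, 0.0637]
eef_rot: [0.0, 0.607, 0.795, 0.0]
force: [-0.5, -0.1, -5.9]
width: 0.173
```

```bash
python3 st.py
```

```text
24.0 [ 0.539  -0.2284  0.0637] Ftool [ 0.07 -0.48  5.92] Fw [-0.48 -0.06 -5.92] M [ 0.06 -0.07 -0.  ] w 0.173 rel [-363.6   178.94  113.17]
qd [-0.001 -0.001  0.    -0.     0.     0.001]
```

>>> send_rows([
  [0,0,0.4,0,0,0,0.1],
  [0,0,0.8,0,0,0,0.1],
  [0,0,0.8,0,0,0,0.1],
])

```text
t: 24.3
eef_pos: [0.539, -0.2285, 0.0636]
eef_rot: [0.0, 0.607, 0.795, -0.0]
force: [-2.6, 0.9, 3.8]
width: 0.173
```

```bash
python3 st.py
```

```text
24.3 [ 0.539  -0.2285  0.0636] Ftool [ 1.57 -2.23 -3.8 ] Fw [-2.56  0.92  3.8 ] M [0.28 0.28 0.02] w 0.173 rel [-363.63  178.94  113.27]
qd [ 0.     0.001  0.     0.001 -0.    -0.002]
```

Seated: +3.8 N, against −6.5 N when hanging. I'll release and retreat.

>>> send_rows([
  [0,0,-0.4,0,0,0,0.1],
  [0,0,-0.4,0,0,0,0.2],
  [0,0,-0.4,0,0,0,0.3],
  [0,0,-0.4,0,0,0,0.4],
  [0,0,-0.4,0,0,0,0.5],
  [0,0,-0.4,0,0,0,0.5],
  [0,0,-10,0,0,0,0.5],
  [0,0,-30,0,0,0,0.5],
  [0,0,-60,0,0,0,0.5],
  [0,0,-95,0,0,0,0.5],
  [0,0,-130,0,0,0,0.5],
  [0,0,-150,0,0,0,0.5],
  [0,0,-160,0,0,0,0.5],
  [0,0,-160,0,0,0,0.5],
])

```text
t: 25.7
eef_pos: [0.5396, -0.2288, 0.2246]
eef_rot: [0.002, 0.607, 0.795, 0.0]
force: [0.7, -0.2, -0.3]
width: 0.506
```

```bash
python3 st.py;  python3 - <<'E'
from h import *
import cv2
s=r.sense()
im=eyes.grab_frame("wrist"); cv2.imwrite(f"pics/f_w.png",im[:,:,::-1])
im=eyes.grab_frame("scene"); cv2.imwrite(f"pics/f_s.png",im[:,:,::-1])
E
```

```text
25.7 [ 0.5396 -0.2288  0.2246] Ftool [-0.35  0.62  0.35] Fw [ 0.69 -0.17 -0.35] M [ 0.02  0.02 -0.03] w 0.506 rel [-363.72  179.74  -47.72]
qd [-0.003  0.04   0.04  -0.002 -0.017 -0.   ]
```

View pics/f_w.png

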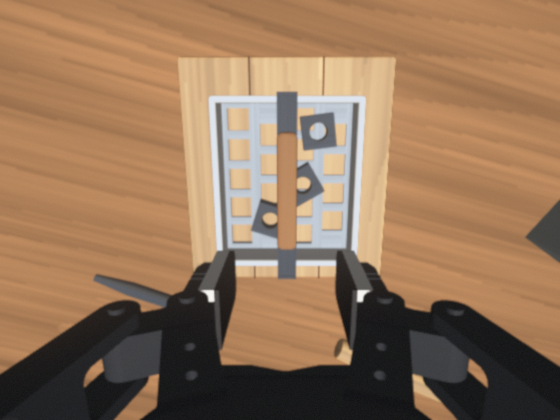

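View pics/f_s.png

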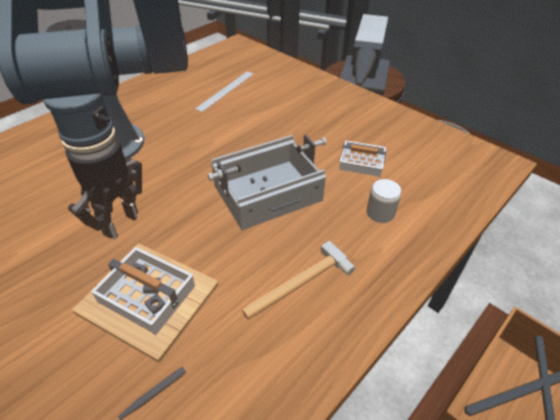

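```bash
python3 - <<'E'
from h import *
np.savez("i.npz",p=np.zeros(3),M=np.eye(3))
for n,p,z in(("b",(179,58),.2066),("b",(394,57),.2066),("b",(192,278),.2066),("b",(380,278),.2066),("s",(209,97),.1666),("s",(365,97),.1666),("s",(356,266),.1666),("s",(217,266),.1666)):
    print(n,(wray("i.npz",p,z)*1000).round(1))
E
```

```text
b [ -95.2 -111.1  206.6]
b [  99.7 -112.   206.6]
b [-98.4 107.5 206.6]
b [102.3 107.5 206.6]
s [-61.8 -76.1 166.6]
s [ 66.9 -76.1 166.6]
s [ 67.4  75.3 166.6]
s [-62.8  75.3 166.6]
```

```bash
python3 -c "
from station import r
print(r.job_done())"
```

```text
the job is handed in; nothing more can be done
None
```

The job is done and handed in: all six slugs are in the tub, and the sieve stands in the middle of the board with its three nuts still in it. It took about 26 s of the 58 s allowed.

- **Shaking:** I gripped the sieve by its bar and found each stop bolt by creeping up to it, left first and then right. I then shook it on the rails through about nine more left-right cycles. The wrist read 3–5 N against the bolts after the bumps. I could only read forces between moves, so brief peaks during a bump were not seen.
- **Load on the rails:** The wrist force showed the rails mostly relieved of load during shaking. Closing the gripper pressed down on the sieve by about 6–7 N both times, for less than half a second each.
- **Extra step:** Before lifting, I set the sieve down in mid-travel, let go to check for slugs under the bar, and regripped it. The floor was clear, and six slugs showed in the tub through the holes. The top camera confirmed the six once the sieve was away.
- **Placing:** I lifted it level, turned it to line up with the board and lowered it until it touched at about 4 N. The last wrist picture puts the sieve within about 2 mm of the board's middle. The tin, hammer, punch and small sieve look undisturbed.
- **Disagreements:** The cameras differed by 3–6 mm on the starting tub and sieve position and on the board's centre. I used values in between and corrected with the wrist view.

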